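# Build up a cone-pulley pattern and sprue on a foundry pattern plate

### The job

Get the red pattern plate ready for moulding: build the three-step pulley pattern on the plate's bare peg, largest step at the bottom, the middle one on it and the smallest on top, each fully down on its spigot, and stand the tapered sprue pin upright over the small stub on the square block at the end of the runner. Leave the little link pattern and the tin where they are.

Things in the scene. Friction and masses are not known exactly. Their poses are not given: they have to be found in the camera images.
- step_large_mid (a point): Largest step of the pulley pattern: plain wooden disc 104 mm across, 28 mm thick, lying on the dark board with its round spigot up (30 mm across, 22 mm high, top 6 mm chamfered); 50 mm high in all, about 0.16 kg. In the underside a round socket 35 mm across, 24 mm deep. Grasp it by the spigot from above. The point is on its axis, 25 mm above the underside, 3 mm below the shoulder; z is the axis, up.
- step_middle_mid (a point): Middle step: the same shape, disc 80 mm across and 28 mm thick, same spigot (30 mm across, 22 mm high) and socket (35 mm across, 24 mm deep), about 0.11 kg. The point is on its axis, 25 mm above the underside. It lies on the dark board, spigot up.
- step_small_mid (a point): Smallest step: the same shape, disc 56 mm across and 28 mm thick, same spigot (30 mm across, 22 mm high) and socket (35 mm across, 24 mm deep), about 0.07 kg. The point is on its axis, 25 mm above the underside. It lies on the dark board, spigot up.
- sprue_pin_mid (a point): Sprue pin: plain wooden tapered round pin 85 mm tall, standing on its narrow end on the dark board; 32 mm across at the foot, 42 mm at the top, 37 mm half-way up, about 0.07 kg. In its foot a round socket 21 mm across, 17 mm deep. The point is on its axis half-way up, 42.5 mm above the foot.
- peg_foot (a point): Foot of the bare aluminium peg (30 mm across, 22 mm high, top chamfered) on the pattern plate: on its axis at the plate's upper face, where the largest step comes to lie. The plate is fixed red painted plywood, 210 x 300 x 18 mm; y runs along its long side to the sprue base 155 mm away, z up. A low runner (14 mm wide, 9 mm high) leads from the sprue base to the pattern's rim.
- stub_foot (a point): Foot of the small aluminium stub (16 mm across, 13 mm high, top chamfered) on the sprue base, a square red block 44 mm wide and 14 mm high on the plate at the end of the runner. The point is on the stub's axis at the block's upper face, on which the sprue pin's foot comes to stand.
- link_mid (a point): Small aluminium link pattern, 60 mm long, up to 28 mm wide and 16 mm high, lying among the loose pieces in the middle of the dark wooden board (fixed, 280 mm square, 18 mm thick). To be left alone. The point lies in its middle, 6 mm above its underside.
- tin_mid (a point): Plain steel tin with a lid, 60 mm in diameter and 65 mm tall, standing on the bench. To be left alone. The point lies on its axis half-way up.

How it is judged:
By the outcome, as a careful person would: the job done as asked, in the order asked, and still so for the second after the job is handed in, with the robot touching nothing.
It also fails if it takes over 120 s, if anything falls off the work surface, if the arm or the gripper's body presses on something with over 40 N, if the wrist force passes 120 N, or if a joint passes its speed limit or range.

### The arm

A 7-joint arm with a two-finger parallel gripper is mounted at the origin on the work surface. World frame = base frame: x ahead of the robot, y to its left, z up, the work surface at z = 0. Lengths are in mm, angles in degrees, forces in N, time in s.
With the tool pointing down it reaches from about 350 to 900 mm from the base axis. Payload 8.1 kg.
Tool frame: the origin (TCP) lies midway between the tips of the shut fingers; the grasp point (between the pads) lies 19 mm behind it (ctrl.grip_point_offset is the distance from the TCP to the grasp point, in mm); y points along the fingers, z is the direction in which the jaws open and shut, and the axes are right-handed (so a half turn about y gives the same grasp; the last joint's range is limited). The gripper opens to 92 mm and grips with 3 to 60 N. Pads are 19 mm wide; open, the fingers measure 130 mm over their backs; the gripper's body (75 mm by 190 mm) begins 47 mm behind the grasp point.
Start: joints at [58.235, 24.895, 1.432, 90.138, -0.665, 64.973, -4.303], TCP at [272.846, -562.314, 226.742] pointing down, gripper open.
Joint ranges: [-149.89, 149.89], [-25.12, 119.58], [-72.63, 75.52], [4.76, 147.25], [-75.54, 255.54], [6.69, 114.76], [-157.13, 157.13]. Speed limits (degrees/s): [127.2, 127.2, 172.46, 172.46, 180, 180, 180].

### API

Orientations are given as [roll, pitch, yaw] about the fixed x, y, z axes, in that order (R = Rz(yaw) Ry(pitch) Rx(roll)).
In Python, from rig import ctrl, grab_frame, job gives the robot as it stands.
- The arm moves only by the tool carry_out, never from a script. Its argument "steps" is text: rows parted by semicolons, each of 7 numbers parted by spaces: the shift along the tool's x, y, z in units of 50 mm (1.0 is 50 mm), then the turn, a rotation vector about the tool's x, y, z in units of 8 degrees (1.0 is 8 degrees), then the opening, from 0 (shut) to 1 (fully open). In form: x y z ax ay az fingers; .... A call has 1 to 8 rows; each row shifts and turns the pose as measured when the row begins, along the tool's axes as they then stand; what a row does not reach is not made up. A row lasts 1/10 s, in which the tool goes at most 50 mm and 8.59 degrees, less where a joint would pass 70% of its speed; a pose out of reach is approached as far as the arm can. A call is refused whole if a number of a shift passes 1 or a number of a turn 1, either way. A call with a gripper value outside its range is refused whole. The fingers move at their own pace and stop on an object; "force" is the grip in N (left out, the last holds). Time passes only in rows, so rows that do not move let the fingers close. It gives the time, the measured TCP pose, the force and the opening at its end, in the units of the state.
- ctrl.get_obs(): the state, without advancing time (a new reading comes with each control period).
- grab_frame(name): name is "scene" or "top" or "wrist"; returns a dict with "img" (400x640x3 uint8, blue, green, red), "fx", "fy", "cx", "cy" (pixels), "rvec" (rotation vector, rad) and "tvec" (3), from world to camera coordinates, as OpenCV has them. Camera axes: x right, y down, z forward; pixel columns grow to the right and rows downward; lengths in mm; the calibration is good to about 2 mm. The wrist camera is an equidistant fisheye: a pixel r from the principal point sees the ray r / f radians off the axis. A picture is of the moment at which its call begins. There is no depth.
- job.finish_job(): hands the job in, once; it reports no verdict.
The state is a dict: "clock": time; "joint_positions": joint angles; "joint_vel": joint speeds; "tau": joint torques, N m; "tcp_pos": TCP position; "eef_rot": TCP orientation; "contact_force": force on the tool from outside, world axes, zero at the start; "moment": the same for the moment, N m; "finger_gap": finger opening in mm.
Only numpy, scipy, OpenCV 4.12 (cv2) and the standard library are available. Lean on these libraries where they do the work, as an engineer would, in place of code of your own. Each camera call takes 0.05 s, during which the arm holds its last target.

## Working session

There is one attempt and no reset: what is moved stays moved. The work goes in short steps, Python scripts to look and compute and a tool call to move; the robot and the scene stay as the last step left them, time stands still between calls to the robot, and variables do not carry over. Pictures are saved under pics/ and viewed, and the job is handed in when it is done.

Besides the shell and the picture viewer there is one more tool, called after "Call:" as name(argument=value, ...), one argument or row to a line, values as JSON. carry_out: Moves the arm, as the interface text tells. Its arguments: {"type":"object","properties":{"steps":{"type":"string"},"force":{"type":"number"}},"required":["steps"]}

```bash
ls; mkdir -p pics
python3 - <<'E'
from rig import ctrl, grab_frame, job
import cv2
o=ctrl.get_obs();print(o)
for n in ["scene","top","wrist"]:
    f=grab_frame(n);cv2.imwrite(f"pics/{n}0.png",f["img"]);print(n,{k:f[k] for k in f if k!="img"})
E
```

```text
pics
{'clock': 0.0, 'joint_positions': array([58.23587104, 24.93738939,  1.43147845, 90.18959888, -0.66515692,
       64.97342196, -4.30264145]), 'joint_vel': array([-0.0069783 , -0.01652556,  0.00787047, -0.01001817, -0.0090006 ,
        0.01408793,  0.10296657]), 'tau': array([ 1.12774435e-04, -6.67847013e+01,  9.85125303e-01, -3.14453852e+01,
       -6.03415235e-02,  4.30399377e-02,  1.72591394e-04]), 'tcp_pos': array([ 272.57786795, -561.85231621,  225.93157886]), 'eef_rot': array([-9.00917302e+01, -8.15327372e-03, -1.54118941e+02]), 'contact_force': array([-0.75000901, -0.16674033, -0.01080944]), 'moment': array([ 0.0140885 , -0.03229554,  0.03272797]), 'finger_gap': 91.80159443028693}
scene {'fx': 463.47355367330493, 'fy': 463.47355367330493, 'cx': 322.2557859358309, 'cy': 202.13803113969175, 'rvec': array([ 1.96991701,  0.80260065, -0.45966063]), 'tvec': array([-450.51928919, -124.21783383, 1416.22875908])}
top {'fx': 494.63446129324205, 'fy': 494.63446129324205, 'cx': 312.81771156957245, 'cy': 199.166080762694, 'rvec': array([ 2.13740695, -2.17586858,  0.13113405]), 'tvec': array([  30.07926058,  617.44521685, 1264.8792847 ])}
wrist {'fx': 309.70691628693146, 'fy': 309.70691628693146, 'cx': 324.26459133697057, 'cy': 196.62131981906626, 'rvec': array([-2.43866591,  1.52731973,  0.23403047]), 'tvec': array([-624.69166917,  -38.03068485,  391.27612413])}
```

View pics/scene0.png

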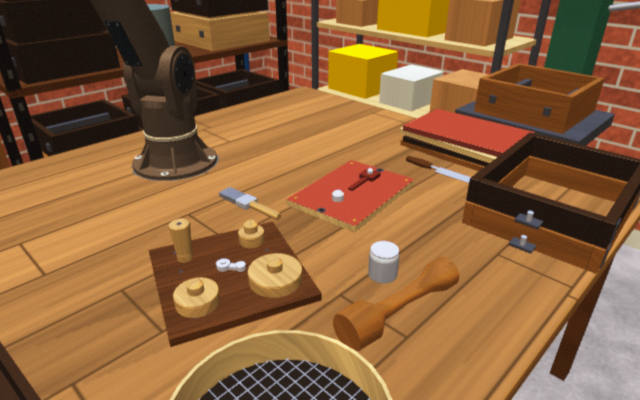

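View pics/top0.png

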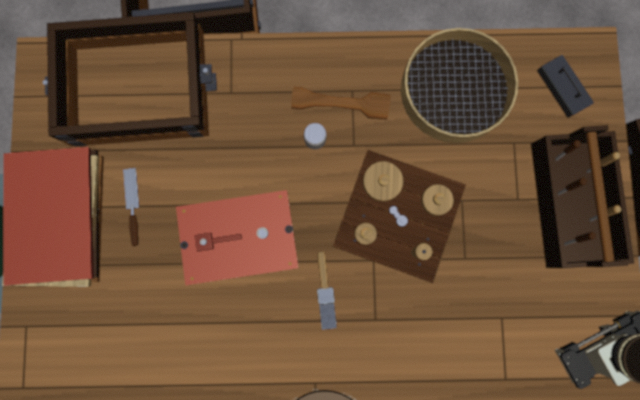

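View pics/wrist0.png

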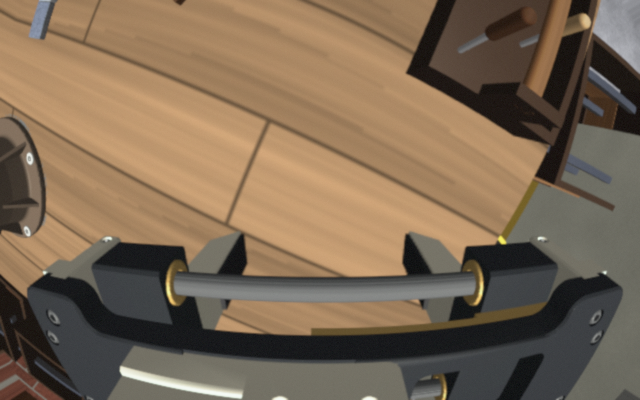

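Run:
```python
import cv2
a=cv2.imread("pics/top0.png")
cv2.imwrite("pics/topc1.png",cv2.resize(a[140:290,325:475],None,fx=4,fy=4,interpolation=cv2.INTER_CUBIC))
cv2.imwrite("pics/topc2.png",cv2.resize(a[180:290,170:305],None,fx=5,fy=5,interpolation=cv2.INTER_CUBIC))
a=cv2.imread("pics/scene0.png")
cv2.imwrite("pics/scc1.png",cv2.resize(a[150:340,140:420],None,fx=2.8,fy=2.8,interpolation=cv2.INTER_CUBIC))
```

```text
(no output)
```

View pics/topc1.png

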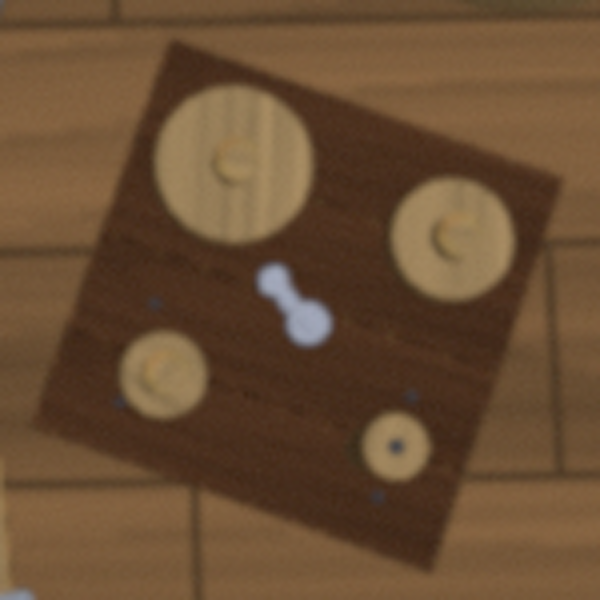

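View pics/topc2.png

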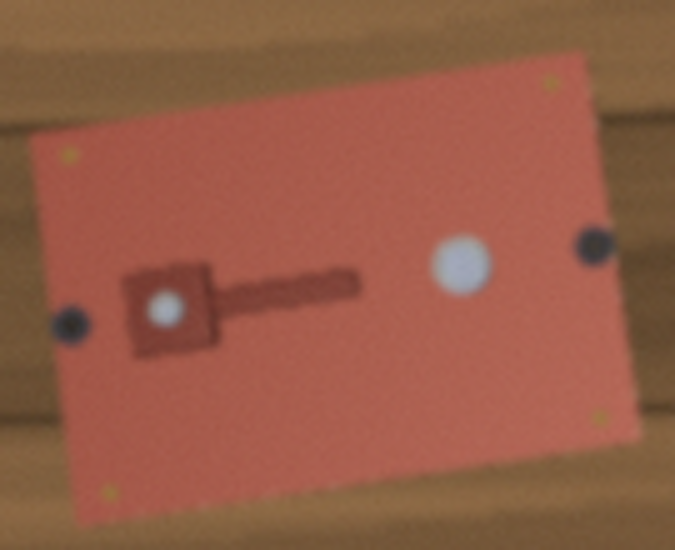

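View pics/scc1.png

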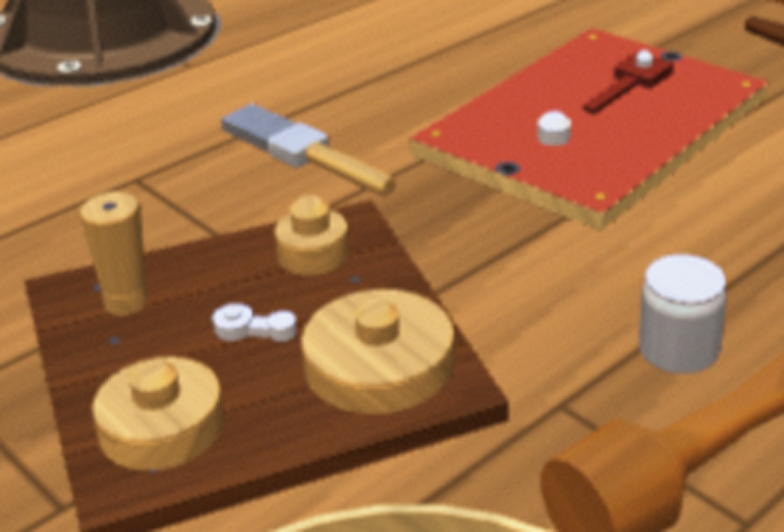

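```bash
cat > h.py <<'E'
import numpy as np, cv2
from scipy.spatial.transform import Rotation as Rot
def ray(f,u,v,fish=False):
    x=(u-f["cx"])/f["fx"];y=(v-f["cy"])/f["fy"]
    if fish:
        r=np.hypot(x,y);d=np.array([x/r*np.sin(r),y/r*np.sin(r),np.cos(r)]) if r>0 else np.array([0,0,1.])
    else: d=np.array([x,y,1.])
    R=cv2.Rodrigues(f["rvec"])[0]
    return -R.T@f["tvec"], R.T@d
def atz(f,u,v,z,fish=False):
    c,d=ray(f,u,v,fish);return (c+d*(z-c[2])/d[2])[:2]
def proj(f,p,fish=False):
    q=cv2.Rodrigues(f["rvec"])[0]@np.asarray(p,float)+f["tvec"]
    if fish:
        t=np.arctan2(np.hypot(q[0],q[1]),q[2]);n=np.hypot(q[0],q[1])
        x,y=q[0]/n*t,q[1]/n*t
    else:x,y=q[0]/q[2],q[1]/q[2]
    return np.array([f["fx"]*x+f["cx"],f["fy"]*y+f["cy"]])
E
python3 - <<'E'
from h import *
from rig import ctrl,grab_frame
f=grab_frame("top");s=grab_frame("scene")
S=lambda x,y,k,a,b:((x+.5)/k-.5+a,(y+.5)/k-.5+b)
P={'large':(S(234,164,4,325,140),46),'mid':(S(452,239,4,325,140),46),'small':(S(163,375,4,325,140),46),'pin':(S(396,447,4,325,140),103),'linka':(S(274,281,4,325,140),34),'linkb':(S(309,324,4,325,140),34),
'peg':(S(462,266,5,170,180),40),'stub':(S(165,309,5,170,180),45),'tin':((315,133.5),65)}
for k,((u,v),z) in P.items():
    p=atz(f,u,v,z);q=proj(s,[*p,z])
    print(k,p.round(1),'scene',q.round(1),'crop',((q-[140,150]+.5)*2.8-.5).round(0))
E
```

```text
large [ 662.7 -166.7] scene [274.5 268.4] crop [377. 332.]
mid [ 610.5 -307.4] scene [195.9 290.5] crop [157. 394.]
small [ 525.  -115.8] scene [250.8 230.2] crop [311. 226.]
pin [ 475.1 -252.2] scene [178.6 223.6] crop [109. 207.]
linka [ 586.2 -192. ] scene [240.1 262.1] crop [281. 315.]
linkb [ 557.4 -213.9] scene [222.5 260.7] crop [232. 311.]
peg [531.6 153.2] scene [337.1 191.4] crop [553. 117.]
stub [511.8 307. ] scene [369.6 168.3] crop [644.  52.]
tin [788.   10.3] scene [383.8 248.6] crop [684. 277.]
```

Call:
carry_out(
  steps="-0.94 0 -0.32 0 -1 0 1; -0.98 0 -0.19 0 -1 0 1; -1 0 -0.05 0 -1 0 0.6; -0.99 0 0.09 0 -1 0 0.6; -0.97 0 0.23 0 -1 0 0.6; -0.93 0 0.36 0 -1 0 0.6; -0.87 0 0.48 0 -1 0 0.6; -0.8 0 0.6 0 -1 0 0.6",
  force=25,
)

```text
clock: 1.05
tcp_pos: [549.7, -282.3, 224.4]
eef_rot: [-90.2, -0.3, -88.8]
contact_force: [0.8, -1.1, -0.1]
finger_gap: 55.5
```

Run:
```python
from h import *
from rig import ctrl,grab_frame
f=grab_frame("wrist");cv2.imwrite("pics/w1.png",f["img"])
print(ctrl.get_obs()["tcp_pos"], ctrl.get_obs()["eef_rot"])
for k,p in dict(large=[662.7,-166.7,46],mid=[610.5,-307.4,46],small=[525,-115.8,46],pin=[475.1,-252.2,103]).items():print(k,proj(f,p,True).round(1))
print(-cv2.Rodrigues(f["rvec"])[0].T@f["tvec"])
```

```text
[ 556.00902432 -272.69444277  224.48885553] [-8.99778536e+01  6.22163114e-02 -8.76542941e+01]
large [430.3  76.6]
mid [377.8 197.3]
small [305.6  24. ]
pin [246.1 156.3]
[ 547.86576375 -201.69345536  381.99238136]
```

View pics/w1.png

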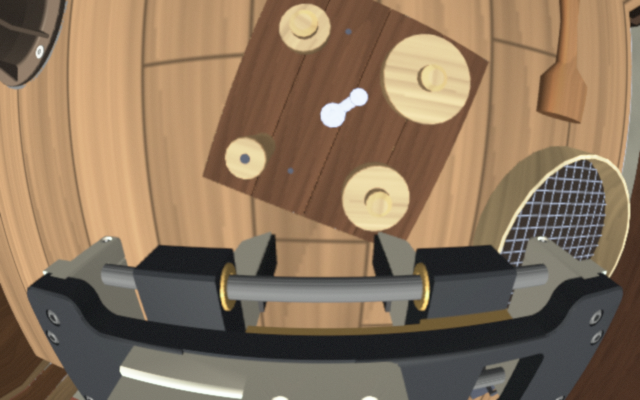

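Run:
```python
from h import *
from rig import ctrl,grab_frame
f=grab_frame("wrist");cv2.imwrite("pics/w2.png",f["img"])
print(ctrl.get_obs()["tcp_pos"], ctrl.get_obs()["eef_rot"])
im=f["img"].copy()
def circ(c,z,r,col):
    pts=np.array([proj(f,[c[0]+r*np.cos(a),c[1]+r*np.sin(a),z],True) for a in np.linspace(0,6.28,60)])
    return ((pts-[200,0]+.5)*2.6-.5)
big=cv2.resize(im[0:230,200:500],None,fx=2.6,fy=2.6,interpolation=cv2.INTER_CUBIC)
for c,z,r in [((662.7,-166.7),46,52),((610.5,-307.4),46,40),((525,-115.8),46,28),((475.1,-252.2),103,21)]:
    cv2.polylines(big,[np.int32(circ(c,z,r,0)*8)],True,(0,0,255),1,cv2.LINE_AA,3)
cv2.imwrite("pics/w2c.png",big)
```

```text
[ 553.7064188  -275.47245014  224.30310683] [-9.00572761e+01  2.17514505e-02 -8.81973603e+01]
```

View pics/w2c.png

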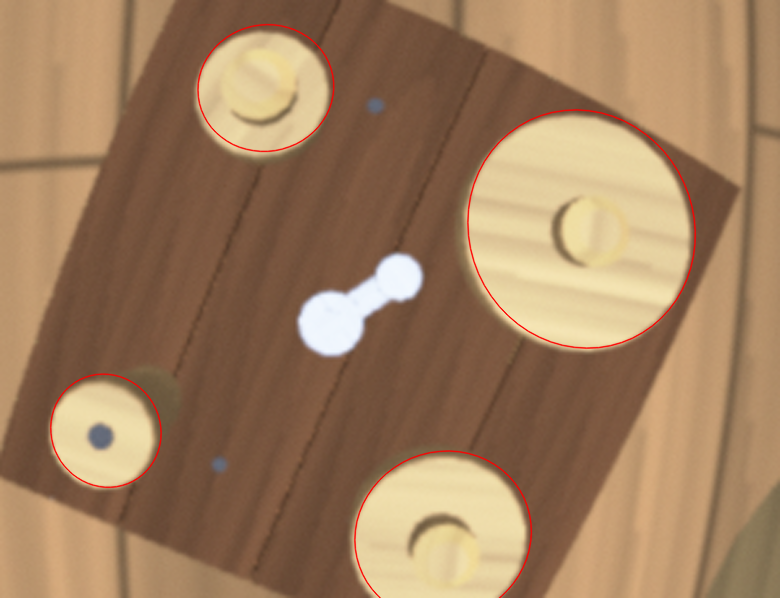

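Call:
carry_out(
  steps="-0.6 0.2 0.6 0 0.22 0 0.6; -0.6 0.4 0.6 0 0 0 0.6; -0.5 0.6 0.5 0 0 0 0.6; -0.35 0.6 0.35 0 0 0 0.6; -0.1 0.2 0.1 0 0 0 0.6; 0 0 0 0 0 0 0.6",
)

```text
clock: 1.75
tcp_pos: [662.4, -167.3, 121.6]
eef_rot: [-90.0, -0.1, -90.3]
contact_force: [-0.1, -0.7, 0.2]
finger_gap: 55.0
```

```bash
cat > d.py <<'E'
import sys
from h import *
from rig import ctrl
def delta(t):
    o=ctrl.get_obs();p=o["tcp_pos"];R=Rot.from_euler('xyz',o["eef_rot"],degrees=True)
    d=R.inv().apply(np.array(t[:3])-p)/50
    Rt=Rot.from_euler('xyz',[-90,0,t[3]],degrees=True)
    w=np.degrees((R.inv()*Rt).as_rotvec())/8
    print("t",round(o["clock"],2),"tcp",p.round(1),o["eef_rot"].round(1),"gap",round(o["finger_gap"],1),"F",o["contact_force"].round(1))
    print("delta",d.round(3),w.round(3))
if __name__=="__main__":delta([float(a) for a in sys.argv[1:]])
E
python3 d.py 662 -167.5 48 -90
```

```text
t 1.75 tcp [ 662.4 -167.3  121.6] [-90.   -0.1 -90.3] gap 55.0 F [-0.1 -0.7  0.2]
delta [ 1.000e-03  1.472e+00 -8.000e-03] [-0.001 -0.032  0.011]
```

Call:
carry_out(
  steps="0 0.6 0 0 0 0 0.6; 0 0.5 0 0 0 0 0.6; 0 0.28 0 0 0 0 0.6; 0 0.07 0 0 0 0 0.6; 0 0 0 0 0 0 0.6",
)

```text
clock: 2.25
tcp_pos: [662.5, -176.0, 53.6]
eef_rot: [-89.7, -0.4, -90.7]
contact_force: [0.4, -0.1, 0.7]
finger_gap: 54.9
```

```bash
python3 - <<'E'
from h import *
from rig import grab_frame
f=grab_frame("wrist");cv2.imwrite("pics/w3.png",f["img"])
print(proj(f,[662,-167.5,68],True))
E
python3 d.py 662 -167.5 48 -90
```

```text
[324.50481876 246.3255829 ]
t 2.3 tcp [ 662.7 -176.1   54.1] [-89.6  -0.4 -90.7] gap 55.0 F [-0.1  0.5  0.3]
delta [-0.173  0.12  -0.017] [-0.046 -0.09   0.052]
```

View pics/w3.png

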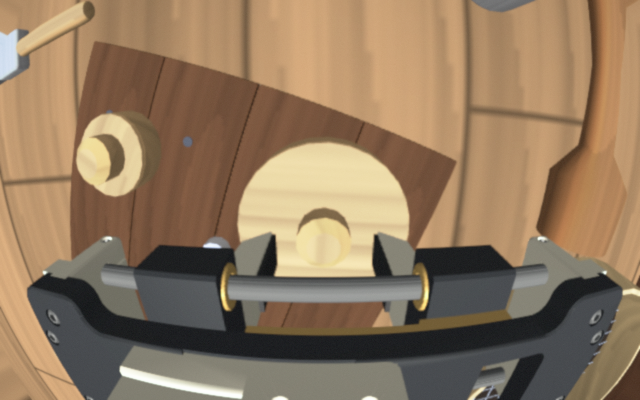

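```bash
cat > ov.py <<'E'
from h import *
def ov(f,circs,box,k,name,fish=True):
    x0,y0,x1,y1=box
    big=cv2.resize(f["img"][y0:y1,x0:x1],None,fx=k,fy=k,interpolation=cv2.INTER_CUBIC)
    for c,z,r in circs:
        pts=np.array([proj(f,[c[0]+r*np.cos(a),c[1]+r*np.sin(a),z],fish) for a in np.linspace(0,6.28,60)])
        cv2.polylines(big,[np.int32(((pts-[x0,y0]+.5)*k-.5)*8)],True,(0,0,255),1,cv2.LINE_AA,3)
    cv2.imwrite(name,big)
E
python3 - <<'E'
from ov import *
from rig import grab_frame
f=grab_frame("wrist")
ov(f,[((662.7,-166.7),46,52),((662.7,-166.7),68,9.5+2),((525,-115.8),46,28)],(60,80,460,320),2,"pics/w4.png")
E
```

```text
(no output)
```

View pics/w4.png

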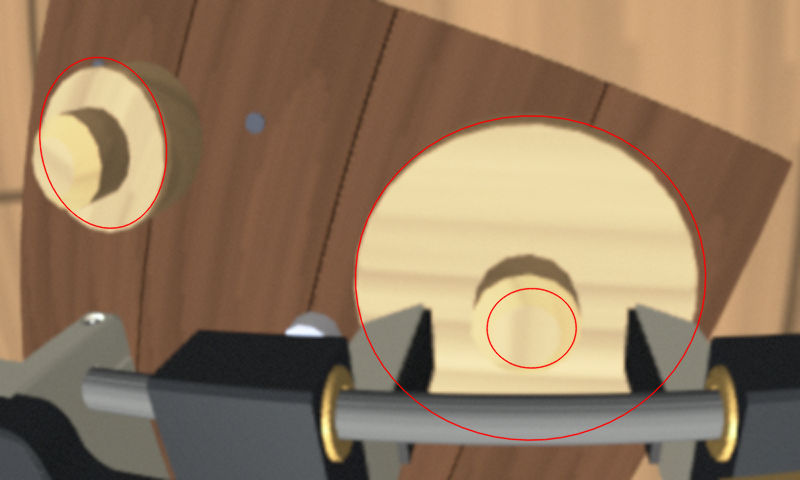

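Call:
carry_out(
  steps="-0.16 0.05 -0.02 0 -0.09 0.05 0.6; 0 0.05 0 0 0 0 0.6; 0 0 0 0 0 0 0.6",
)

```text
clock: 2.65
tcp_pos: [663.6, -167.1, 51.8]
eef_rot: [-89.4, -0.0, -89.9]
contact_force: [0.2, -0.8, -0.1]
finger_gap: 55.2
```

```bash
python3 d.py 662 -168 48.5 -90
```

```text
t 2.65 tcp [ 663.6 -167.1   51.8] [-89.4  -0.  -89.9] gap 55.2 F [ 0.2 -0.8 -0.1]
delta [ 0.017  0.066 -0.034] [-0.08   0.011  0.001]
```

Call:
carry_out(
  steps="0.02 0.07 -0.03 -0.08 0 0 0.6; 0 0 0 0 0 0 0.25; 0 0 0 0 0 0 0.1; 0 0 0 0 0 0 0; 0 0 0 0 0 0 0; 0 0 0 0 0 0 0",
  force=35,
)

```text
clock: 3.25
tcp_pos: [662.4, -168.0, 48.3]
eef_rot: [-90.0, -0.0, -89.9]
contact_force: [-0.5, -1.0, 0.4]
finger_gap: 28.7
```

```bash
python3 d.py 662 -168 110 -90
```

```text
t 3.25 tcp [ 662.4 -168.    48.3] [-90.   -0.  -89.9] gap 28.7 F [-0.5 -1.   0.4]
delta [ 0.    -1.235 -0.009] [0.005 0.014 0.002]
```

Call:
carry_out(
  steps="0 -0.1 0 0 0 0 0; 0 -0.3 0 0 0 0 0; 0 -0.5 0 0 0 0 0; 0 -0.5 0 0 0 0 0; 0 -0.3 0 0 0 0 0; 0 0 0 0 0 0 0",
)

```text
clock: 3.85
tcp_pos: [661.7, -167.8, 139.6]
eef_rot: [-90.1, 0.0, -89.9]
contact_force: [0.1, -0.3, -1.7]
finger_gap: 28.6
```

```bash
python3 - <<'E'
from ov import *
from rig import grab_frame
f=grab_frame("wrist");cv2.imwrite("pics/w5.png",f["img"])
E
python3 d.py 532 153 110 -90
```

```text
t 3.9 tcp [ 661.3 -167.8  138.5] [-90.2   0.  -89.9] gap 28.5 F [-0.3  0.2 -2.2]
delta [-6.421  0.58  -2.569] [ 0.022  0.016 -0.003]
```

View pics/w5.png

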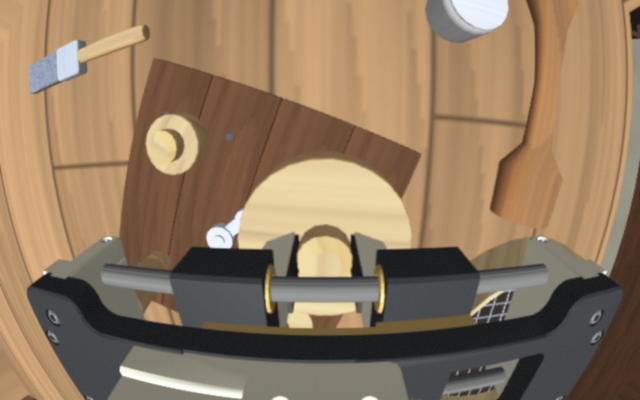

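Call:
carry_out(
  steps="-0.5 0 -0.2 0 0 0 0; -0.9 0 -0.36 0 0 0 0; -0.9 0 -0.36 0 0 0 0; -0.9 0 -0.36 0 0 0 0; -0.9 0 -0.36 0 0 0 0; -0.9 0 -0.36 0 0 0 0; -0.8 0 -0.35 0 0 0 0; -0.5 0 -0.15 0 0 0 0",
)

```text
clock: 4.7
tcp_pos: [529.2, 149.8, 132.0]
eef_rot: [-90.6, -0.2, -90.5]
contact_force: [1.1, 1.0, -2.5]
finger_gap: 28.6
```

Call:
carry_out(
  steps="0 0 0 0 0 0 0; 0 0 0 0 0 0 0",
)

```text
clock: 4.9
tcp_pos: [526.1, 154.9, 131.1]
eef_rot: [-90.7, -0.2, -90.0]
contact_force: [-0.2, -1.1, -2.3]
finger_gap: 28.7
```

```bash
python3 - <<'E'
from ov import *
from rig import grab_frame
f=grab_frame("wrist");cv2.imwrite("pics/w6.png",f["img"])
for p in ([531.6,153.2,40],[511.8,307,45]): print(proj(f,p,True).round(1))
E
python3 d.py 532 153 110 -90
```

```text
[332.8 201. ]
[307.8  13.9]
t 4.95 tcp [526.1 155.  131.1] [-90.7  -0.1 -90. ] gap 28.7 F [-0.5  0.5 -1.7]
delta [0.039 0.42  0.123] [ 0.091 -0.005  0.017]
```

View pics/w6.png

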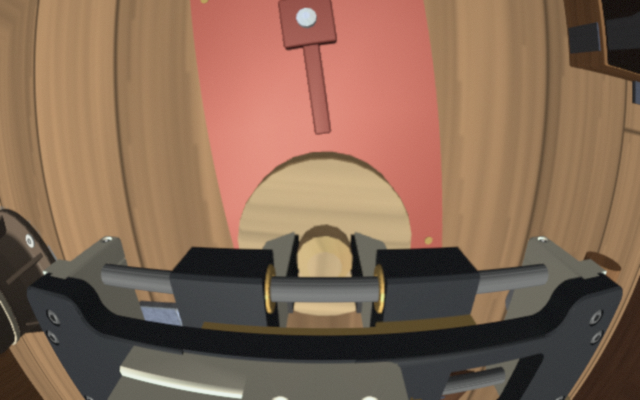

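Run:
```python
from ov import *
from rig import grab_frame,ctrl
f=grab_frame("wrist")
o=ctrl.get_obs();p=o["tcp_pos"];print(p)
y=Rot.from_euler('xyz',o["eef_rot"],degrees=True).apply([0,1,0])
ov(f,[((p+2.3*y)[:2],(p+2.3*y)[2],52),((511.8,307),45,5),((p-14*y)[:2],p[2]+14,15)],(200,0,460,300),2,"pics/w7.png")
```

```text
[526.5966634  154.14743947 131.19269929]
```

View pics/w7.png

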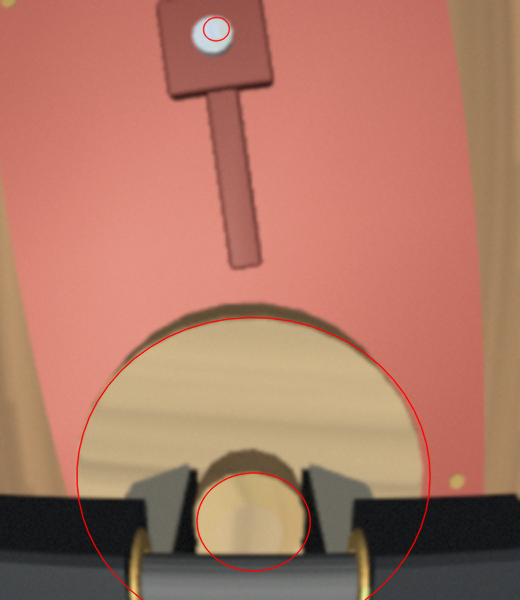

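```bash
python3 d.py 531 152 80 -90
```

```text
t 5.0 tcp [526.6 154.1 131.2] [-90.7  -0.1 -90.1] gap 28.7 F [-0.1 -0.6 -1.3]
delta [0.04  1.023 0.101] [ 0.088 -0.016  0.019]
```

Call:
carry_out(
  steps="0.04 0.4 0.1 0.09 0 0.02 0; 0 0.4 0 0 0 0 0; 0 0.2 0 0 0 0 0; 0 0 0 0 0 0 0; 0 0 0 0 0 0 0",
)

```text
clock: 5.5
tcp_pos: [534.6, 145.2, 79.6]
eef_rot: [-89.9, -0.1, -90.7]
contact_force: [-0.6, -0.2, -1.9]
finger_gap: 28.7
```

```bash
python3 d.py 531 152 60 -90
```

```text
t 5.5 tcp [534.6 145.2  79.6] [-89.9  -0.1 -90.7] gap 28.7 F [-0.6 -0.2 -1.9]
delta [-0.136  0.391 -0.074] [-0.014 -0.089  0.015]
```

Call:
carry_out(
  steps="-0.14 0 -0.07 0 -0.09 0 0; 0 0 0 0 0 0 0; 0 0 0 0 0 0 0",
)

```text
clock: 5.8
tcp_pos: [532.1, 152.8, 81.3]
eef_rot: [-89.8, -0.1, -90.0]
contact_force: [-0.1, -0.4, -2.4]
finger_gap: 28.7
```

```bash
python3 d.py 531 152 60 -90
```

```text
t 5.8 tcp [532.1 152.8  81.3] [-89.8  -0.1 -90. ] gap 28.7 F [-0.1 -0.4 -2.4]
delta [ 0.016  0.427 -0.023] [-0.03   0.003  0.01 ]
```

Descend in small rows.

Call:
carry_out(
  steps="0.02 0.1 -0.02 -0.03 0 0 0; 0 0.1 0 0 0 0 0; 0 0.1 0 0 0 0 0; 0 0.1 0 0 0 0 0; 0 0 0 0 0 0 0",
)

```text
clock: 6.3
tcp_pos: [531.2, 152.1, 60.2]
eef_rot: [-90.0, -0.1, -89.9]
contact_force: [0.2, 0.5, -1.6]
finger_gap: 28.5
```

```bash
python3 d.py 531 152 48.3 -90
```

```text
t 6.3 tcp [531.2 152.1  60.2] [-90.   -0.1 -89.9] gap 28.5 F [ 0.2  0.5 -1.6]
delta [ 0.001  0.237 -0.005] [-0.005  0.007  0.008]
```

Call:
carry_out(
  steps="0 0.1 0 0 0 0 0; 0 0.08 0 0 0 0 0; 0 0.05 0 0 0 0 0; 0 0 0 0 0 0 0; 0 0 0 0 0 0 0",
)

```text
clock: 6.8
tcp_pos: [531.4, 152.1, 48.2]
eef_rot: [-89.9, -0.1, -90.0]
contact_force: [-0.5, 0.1, -1.0]
finger_gap: 28.7
```

Call:
carry_out(
  steps="0 0 0 0 0 0 0.3; 0 0 0 0 0 0 0.6; 0 0 0 0 0 0 0.6; 0 -0.4 0 0 0 0 0.6; 0 -0.6 0 0 0 0 0.6; 0 -0.6 0 0 0 0 0.6; 0 -0.2 0 0 0 0 0.6; 0 0 0 0 0 0 0.6",
)

```text
clock: 7.6
tcp_pos: [531.6, 152.6, 140.6]
eef_rot: [-89.9, -0.1, -89.9]
contact_force: [-0.7, -0.0, -0.4]
finger_gap: 55.2
```

```bash
python3 - <<'E'
from ov import *
from rig import grab_frame
f=grab_frame("wrist");cv2.imwrite("pics/w8.png",f["img"])
E
python3 d.py 610 -308.5 140 -90
```

```text
t 7.65 tcp [531.3 152.4 139.9] [-90.   -0.1 -89.9] gap 54.9 F [ 0.5 -0.3 -0.2]
delta [9.221e+00 8.000e-03 1.562e+00] [-0.002  0.008  0.008]
```

View pics/w8.png

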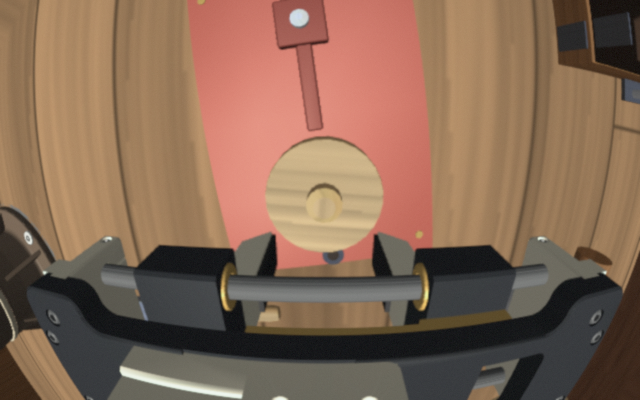

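Call:
carry_out(
  steps="0.6 0 0.1 0 0 0 0.6; 0.98 0 0.16 0 0 0 0.6; 0.98 0 0.16 0 0 0 0.6; 0.98 0 0.16 0 0 0 0.6; 0.98 0 0.16 0 0 0 0.6; 0.98 0 0.16 0 0 0 0.6; 0.98 0 0.16 0 0 0 0.6; 0.98 0 0.16 0 0 0 0.6",
)

```text
clock: 8.45
tcp_pos: [591.0, -217.4, 127.1]
eef_rot: [-90.7, 0.3, -88.9]
contact_force: [1.3, 0.8, -0.7]
finger_gap: 54.9
```

```bash
python3 d.py 610 -308.5 115 -90
```

```text
t 8.45 tcp [ 591.  -217.4  127.1] [-90.7   0.3 -88.9] gap 54.9 F [ 1.3  0.8 -0.7]
delta [1.83  0.228 0.348] [ 0.089  0.134 -0.034]
```

Call:
carry_out(
  steps="0.8 0 0.15 0.09 0.13 -0.03 0.6; 0.7 0 0.13 0 0 0 0.6; 0.25 0 0.05 0 0 0 0.6; 0 0 0 0 0 0 0.6; 0 0 0 0 0 0 0.6",
)

```text
clock: 8.95
tcp_pos: [602.9, -317.1, 116.2]
eef_rot: [-90.6, 0.0, -90.7]
contact_force: [-0.1, 0.5, -0.9]
finger_gap: 55.2
```

```bash
python3 - <<'E'
from ov import *
from rig import grab_frame
f=grab_frame("wrist")
ov(f,[((610.5,-307.4),46,40),((475.1,-252.2),103,21)],(120,60,520,300),2,"pics/w9.png")
E
python3 d.py 610 -308.5 115 -90
```

```text
t 9.0 tcp [ 602.9 -316.6  116.2] [-90.7   0.  -90.6] gap 54.8 F [-0.8 -0.9 -0.1]
delta [-0.163  0.023  0.141] [ 0.082 -0.076 -0.003]
```

View pics/w9.png

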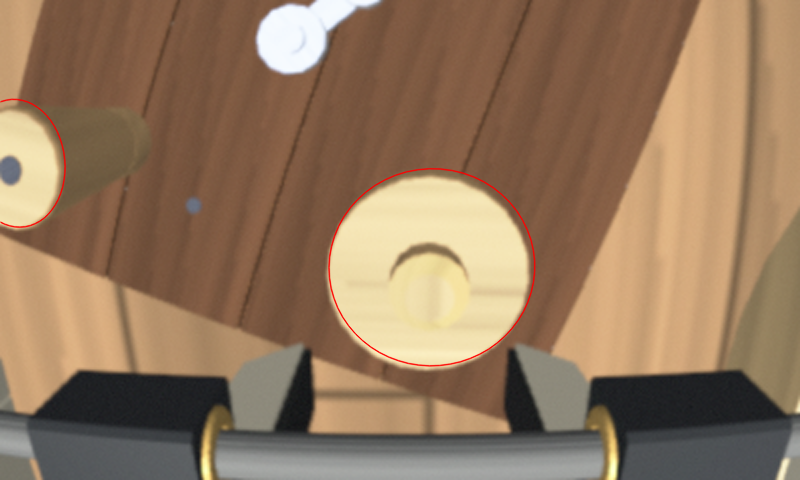

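Call:
carry_out(
  steps="-0.16 0.3 0.13 0.08 -0.08 0 0.6; 0 0.4 0 0 0 0 0.6; 0 0.4 0 0 0 0 0.6; 0 0.1 0 0 0 0 0.6; 0 0 0 0 0 0 0.6; 0 0 0 0 0 0 0.6",
)

```text
clock: 9.6
tcp_pos: [612.1, -295.6, 56.3]
eef_rot: [-89.9, 0.3, -89.2]
contact_force: [-0.6, -0.7, 0.2]
finger_gap: 55.2
```

```bash
python3 d.py 609.5 -308.8 48.5 -90
```

```text
t 9.6 tcp [ 612.1 -295.6   56.3] [-89.9   0.3 -89.2] gap 55.2 F [-0.6 -0.7  0.2]
delta [ 0.264  0.155 -0.057] [-0.017  0.106 -0.034]
```

Call:
carry_out(
  steps="0.26 0.05 -0.06 0 0.1 -0.03 0.6; 0 0 0 0 0 0 0.6; 0 0 0 0 0 0 0.6",
)

```text
clock: 9.9
tcp_pos: [610.5, -310.0, 56.2]
eef_rot: [-89.7, -0.1, -90.0]
contact_force: [1.0, -0.5, -0.0]
finger_gap: 55.1
```

```bash
python3 d.py 609.5 -308.8 48.5 -90
```

```text
t 9.9 tcp [ 610.5 -310.    56.2] [-89.7  -0.1 -90. ] gap 55.1 F [ 1.  -0.5 -0. ]
delta [-0.024  0.154 -0.02 ] [-0.041 -0.002  0.01 ]
```

Call:
carry_out(
  steps="-0.02 0.15 -0.02 -0.04 0 0 0.6; 0 0 0 0 0 0 0.6; 0 0 0 0 0 0 0.25; 0 0 0 0 0 0 0; 0 0 0 0 0 0 0; 0 0 0 0 0 0 0; 0 0 0 0 0 0 0",
)

```text
clock: 10.6
tcp_pos: [609.5, -309.4, 48.5]
eef_rot: [-90.0, -0.1, -90.1]
contact_force: [-0.0, -0.3, -1.6]
finger_gap: 28.6
```

Call:
carry_out(
  steps="0 -0.2 0 0 0 0 0; 0 -0.5 0 0 0 0 0; 0 -0.6 0 0 0 0 0; 0 -0.6 0 0 0 0 0; 0 -0.2 0 0 0 0 0; 0 0 0 0 0 0 0",
)

```text
clock: 11.2
tcp_pos: [608.4, -308.5, 158.1]
eef_rot: [-90.1, -0.0, -90.0]
contact_force: [0.6, 0.1, -1.7]
finger_gap: 28.8
```

```bash
python3 d.py 531.2 152.1 140 -90
```

```text
t 11.2 tcp [ 608.4 -308.5  158.1] [-90.1  -0.  -90. ] gap 28.8 F [ 0.6  0.1 -1.7]
delta [-9.212  0.364 -1.548] [ 0.016 -0.003  0.001]
```

Call:
carry_out(
  steps="-0.6 0 -0.1 0 0 0 0; -0.98 0 -0.16 0 0 0 0; -0.98 0 -0.16 0 0 0 0; -0.98 0 -0.16 0 0 0 0; -0.98 0 -0.16 0 0 0 0; -0.98 0 -0.16 0 0 0 0; -0.98 0 -0.16 0 0 0 0; -0.98 0 -0.16 0 0 0 0",
)

```text
clock: 12.0
tcp_pos: [543.0, 60.0, 146.4]
eef_rot: [-90.8, -0.3, -90.9]
contact_force: [1.0, 0.5, -0.7]
finger_gap: 28.9
```

```bash
python3 d.py 531.2 152.1 140 -90
```

```text
t 12.0 tcp [543.   60.  146.4] [-90.8  -0.3 -90.9] gap 28.9 F [ 1.   0.5 -0.7]
delta [-1.838  0.124 -0.264] [ 0.098 -0.118  0.032]
```

Call:
carry_out(
  steps="-0.8 0.05 -0.1 0.1 -0.12 0.03 0; -0.6 0.05 -0.1 0 0 0 0; -0.2 0 0 0 0 0 0; 0 0 0 0 0 0 0; 0 0 0 0 0 0 0",
)

```text
clock: 12.5
tcp_pos: [527.1, 150.5, 136.0]
eef_rot: [-90.4, 0.1, -89.2]
contact_force: [-0.7, -0.3, -1.7]
finger_gap: 29.1
```

```bash
python3 d.py 531.2 152.1 105 -90
```

```text
t 12.5 tcp [527.1 150.5 136. ] [-90.4   0.1 -89.2] gap 29.1 F [-0.7 -0.3 -1.7]
delta [-0.03   0.619  0.088] [ 0.052  0.095 -0.012]
```

Call:
carry_out(
  steps="-0.03 0.25 0.09 0.05 0.09 -0.01 0; 0 0.25 0 0 0 0 0; 0 0 0 0 0 0 0; 0 0 0 0 0 0 0",
)

```text
clock: 12.9
tcp_pos: [532.6, 144.9, 108.8]
eef_rot: [-90.1, -0.2, -90.4]
contact_force: [0.9, 0.8, -0.9]
finger_gap: 29.0
```

```bash
python3 d.py 531.2 152.1 105 -90;python3 - <<'E'
from ov import *
from rig import grab_frame,ctrl
f=grab_frame("wrist")
o=ctrl.get_obs();p=o["tcp_pos"]
y=Rot.from_euler('xyz',o["eef_rot"],degrees=True).apply([0,1,0])
ov(f,[((p+2.4*y)[:2],(p+2.4*y)[2],40),((531.3,152.1),46,52)],(180,100,480,320),2.6,"pics/w10.png")
E
```

```text
t 12.9 tcp [532.6 144.9 108.8] [-90.1  -0.2 -90.4] gap 29.0 F [ 0.9  0.8 -0.9]
delta [-0.144  0.075 -0.028] [ 0.012 -0.055  0.023]
```

View pics/w10.png

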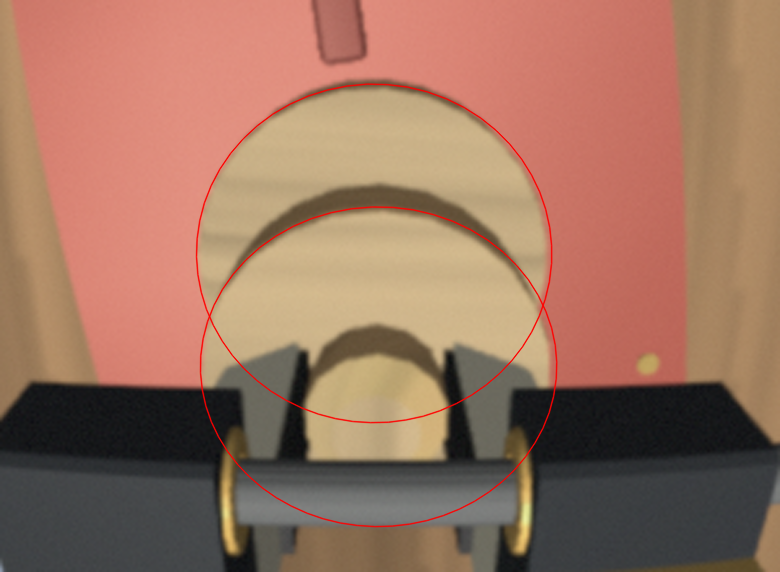

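Call:
carry_out(
  steps="-0.14 0 -0.03 0 -0.05 0.02 0; 0 0 0 0 0 0 0; 0 0 0 0 0 0 0",
)

```text
clock: 13.25
tcp_pos: [531.5, 152.0, 109.7]
eef_rot: [-90.0, -0.0, -90.1]
contact_force: [-0.2, 0.6, -1.8]
finger_gap: 28.7
```

```bash
python3 d.py 531.2 152.1 86 -90
```

```text
t 13.25 tcp [531.5 152.  109.7] [-90.   -0.  -90.1] gap 28.7 F [-0.2  0.6 -1.8]
delta [-0.003  0.475 -0.005] [ 0.005 -0.007  0.   ]
```

Call:
carry_out(
  steps="0 0.12 0 0 0 0 0; 0 0.12 0 0 0 0 0; 0 0.12 0 0 0 0 0; 0 0.1 0 0 0 0 0; 0 0 0 0 0 0 0; 0 0 0 0 0 0 0",
)

```text
clock: 13.85
tcp_pos: [531.2, 152.2, 84.5]
eef_rot: [-90.1, -0.0, -90.0]
contact_force: [0.9, -0.0, -1.8]
finger_gap: 29.1
```

```bash
python3 d.py 531.2 152.1 76.5 -90
```

```text
t 13.85 tcp [531.2 152.2  84.5] [-90.1  -0.  -90. ] gap 29.1 F [ 0.9 -0.  -1.8]
delta [ 0.001  0.16  -0.   ] [ 0.007 -0.001  0.001]
```

Call:
carry_out(
  steps="0 0.07 0 0 0 0 0; 0 0.06 0 0 0 0 0; 0 0.03 0 0 0 0 0; 0 0 0 0 0 0 0; 0 0 0 0 0 0 0",
)

```text
clock: 14.35
tcp_pos: [531.6, 152.3, 76.4]
eef_rot: [-90.0, -0.0, -90.0]
contact_force: [-0.1, -0.2, -1.8]
finger_gap: 28.7
```

Call:
carry_out(
  steps="0 0.01 0 0 0 0 0; 0 0 0 0 0 0 0.3; 0 0 0 0 0 0 0.6; 0 0 0 0 0 0 0.6; 0 -0.4 0 0 0 0 0.6; 0 -0.6 0 0 0 0 0.6; 0 -0.6 0 0 0 0 0.6; 0 0 0 0 0 0 0.6",
)

```text
clock: 15.15
tcp_pos: [531.6, 152.5, 158.3]
eef_rot: [-90.1, 0.0, -90.0]
contact_force: [-0.2, -0.3, -0.2]
finger_gap: 55.2
```

```bash
python3 - <<'E'
from ov import *
from rig import grab_frame
f=grab_frame("wrist")
ov(f,[((531.3,152.1),74,40),((531.3,152.1),46,52)],(180,100,480,320),2.6,"pics/w11.png")
E
python3 d.py 524.3 -117 140 -90
```

```text
t 15.2 tcp [530.7 152.  156.5] [-90.2  -0.  -90. ] gap 55.1 F [-0.4  0.7  0.4]
delta [ 5.379  0.335 -0.127] [ 0.022 -0.001  0.005]
```

View pics/w11.png

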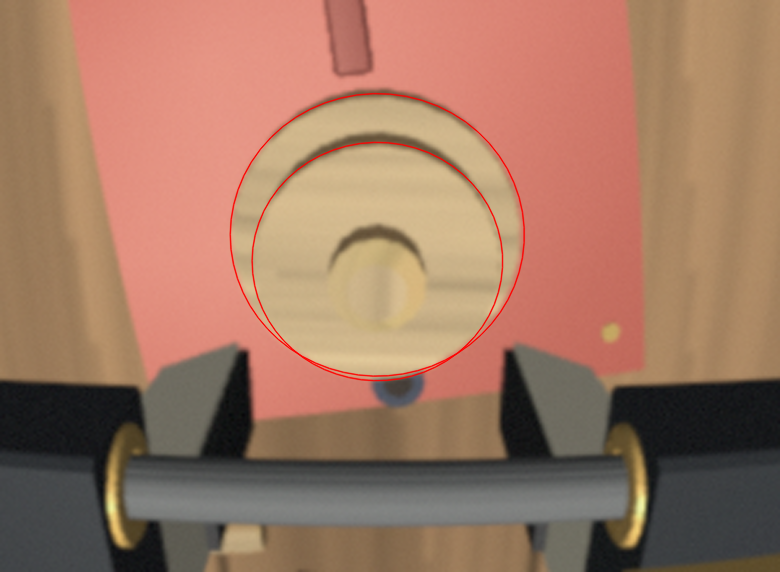

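Middle step seated. The overlays match the seated heights. Next is the small step.

Call:
carry_out(
  steps="0.6 0 0 0 0 0 0.6; 0.95 0 0 0 0 0 0.6; 0.95 0.1 0 0 0 0 0.6; 0.95 0.1 0 0 0 0 0.6; 0.8 0.05 0 0 0 0 0.6; 0.5 0 0 0 0 0 0.6; 0.2 0 0 0 0 0 0.6; 0 0 0 0 0 0 0.6",
)

```text
clock: 16.0
tcp_pos: [528.2, -102.5, 136.7]
eef_rot: [-90.5, 0.1, -89.8]
contact_force: [0.2, 0.6, -0.2]
finger_gap: 55.1
```

```bash
python3 d.py 524.3 -117 110 -90
```

```text
t 16.0 tcp [ 528.2 -102.5  136.7] [-90.5   0.1 -89.8] gap 55.1 F [ 0.2  0.6 -0.2]
delta [ 0.291  0.534 -0.073] [ 0.066  0.027 -0.013]
```

Call:
carry_out(
  steps="0.28 0.25 -0.07 0.06 0 0 0.6; 0 0.25 0 0 0 0 0.6; 0 0 0 0 0 0 0.6; 0 0 0 0 0 0 0.6",
)

```text
clock: 16.4
tcp_pos: [525.4, -109.1, 110.1]
eef_rot: [-90.0, 0.3, -89.4]
contact_force: [0.2, -0.8, 0.4]
finger_gap: 55.2
```

```bash
python3 d.py 524.3 -117 48.5 -90;  python3 - <<'E'
from ov import *
from rig import grab_frame
f=grab_frame("wrist")
ov(f,[((525,-115.8),46,28)],(180,100,480,320),2.6,"pics/w12.png")
E
```

```text
t 16.4 tcp [ 525.4 -109.1  110.1] [-90.    0.3 -89.4] gap 55.2 F [ 0.2 -0.8  0.4]
delta [ 0.165  1.232 -0.022] [ 0.006  0.078 -0.04 ]
```

View pics/w12.png

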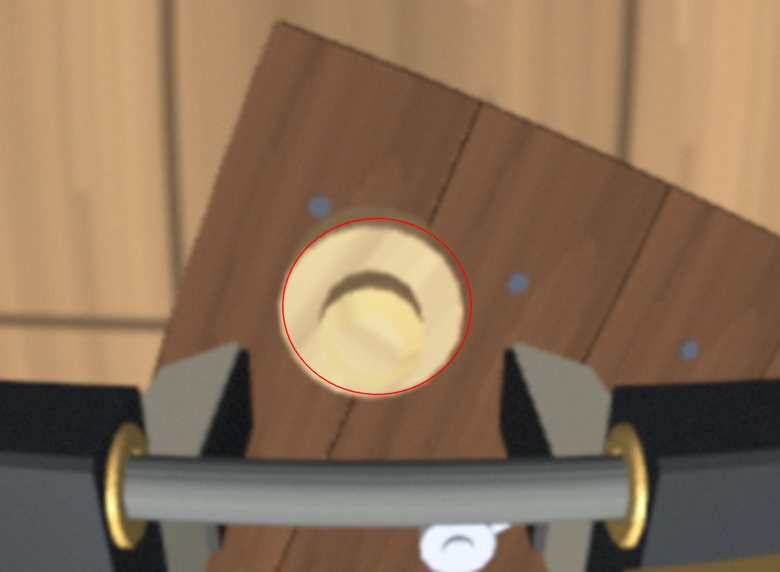

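Call:
carry_out(
  steps="0.17 0.4 -0.03 0 0.08 -0.04 0.6; 0 0.4 0 0 0 0 0.6; 0 0.25 0 0 0 0 0.6; 0 0 0 0 0 0 0.6; 0 0 0 0 0 0 0.6",
)

```text
clock: 16.95
tcp_pos: [527.5, -112.4, 58.9]
eef_rot: [-89.7, 0.1, -89.6]
contact_force: [-0.0, 0.1, 1.1]
finger_gap: 54.9
```

```bash
python3 d.py 523.9 -117 48.5 -90
```

```text
t 16.95 tcp [ 527.5 -112.4   58.9] [-89.7   0.1 -89.6] gap 54.9 F [-0.   0.1  1.1]
delta [ 0.091  0.208 -0.074] [-0.032  0.044 -0.008]
```

Call:
carry_out(
  steps="0.09 0.12 -0.07 -0.03 0.04 0 0.6; 0 0.07 0 0 0 0 0.6; 0 0 0 0 0 0 0.6; 0 0 0 0 0 0 0.6",
)

```text
clock: 17.35
tcp_pos: [525.1, -117.3, 50.7]
eef_rot: [-89.8, 0.0, -90.0]
contact_force: [-0.5, 0.1, 0.1]
finger_gap: 55.3
```

```bash
python3 d.py 523.9 -117 48.5 -90
```

```text
t 17.35 tcp [ 525.1 -117.3   50.7] [-89.8   0.  -90. ] gap 55.3 F [-0.5  0.1  0.1]
delta [-0.007  0.043 -0.025] [-0.02   0.001 -0.004]
```

Call:
carry_out(
  steps="0 0.04 -0.02 -0.02 0 0 0.6; 0 0 0 0 0 0 0.25; 0 0 0 0 0 0 0; 0 0 0 0 0 0 0; 0 0 0 0 0 0 0; 0 0 0 0 0 0 0",
)

```text
clock: 17.95
tcp_pos: [524.5, -117.4, 49.0]
eef_rot: [-90.0, 0.0, -90.0]
contact_force: [-0.5, 0.2, -0.7]
finger_gap: 28.6
```

Call:
carry_out(
  steps="0 -0.2 0 0 0 0 0; 0 -0.5 0 0 0 0 0; 0 -0.7 0 0 0 0 0; 0 -0.7 0 0 0 0 0; 0 -0.3 0 0 0 0 0; 0 0 0 0 0 0 0",
)

```text
clock: 18.55
tcp_pos: [523.4, -116.8, 175.9]
eef_rot: [-90.1, 0.1, -89.9]
contact_force: [0.7, -0.2, -1.1]
finger_gap: 28.6
```

```bash
python3 d.py 531.4 152.2 160 -90
```

```text
t 18.55 tcp [ 523.4 -116.8  175.9] [-90.1   0.1 -89.9] gap 28.6 F [ 0.7 -0.2 -1.1]
delta [-5.379  0.325  0.165] [ 0.007  0.008 -0.01 ]
```

Call:
carry_out(
  steps="-0.6 0 0 0 0 0 0; -0.95 0 0.02 0 0 0 0; -0.95 0 0.02 0 0 0 0; -0.95 0 0.02 0 0 0 0; -0.8 0 0.02 0 0 0 0; -0.6 0 0.02 0 0 0 0; -0.25 0 0 0 0 0 0; 0 0 0 0 0 0 0",
)

```text
clock: 19.35
tcp_pos: [526.3, 144.3, 171.5]
eef_rot: [-90.3, -0.0, -90.2]
contact_force: [-0.2, -0.5, -0.5]
finger_gap: 29.0
```

```bash
python3 d.py 531.4 152.2 140 -90
```

```text
t 19.35 tcp [526.3 144.3 171.5] [-90.3  -0.  -90.2] gap 29.0 F [-0.2 -0.5 -0.5]
delta [-0.16   0.63   0.105] [ 0.038 -0.03   0.004]
```

Call:
carry_out(
  steps="-0.16 0.3 0.1 0.04 -0.03 0 0; 0 0.3 0 0 0 0 0; 0 0 0 0 0 0 0; 0 0 0 0 0 0 0",
)

```text
clock: 19.75
tcp_pos: [531.6, 145.2, 139.5]
eef_rot: [-90.1, -0.3, -90.3]
contact_force: [-0.6, -0.1, -0.8]
finger_gap: 28.8
```

```bash
python3 d.py 531.4 152.2 140 -90;python3 - <<'E'
from ov import *
from rig import grab_frame,ctrl
f=grab_frame("wrist")
o=ctrl.get_obs();p=o["tcp_pos"]
y=Rot.from_euler('xyz',o["eef_rot"],degrees=True).apply([0,1,0])
ov(f,[((p+3*y)[:2],(p+3*y)[2],28),((531.3,152.1),46,52),((531.3,152.1),74,40)],(180,100,480,320),2.6,"pics/w13.png")
E
```

```text
t 19.75 tcp [531.6 145.2 139.5] [-90.1  -0.3 -90.3] gap 28.8 F [-0.6 -0.1 -0.8]
delta [-0.14  -0.01  -0.005] [ 0.01  -0.039  0.036]
```

View pics/w13.png

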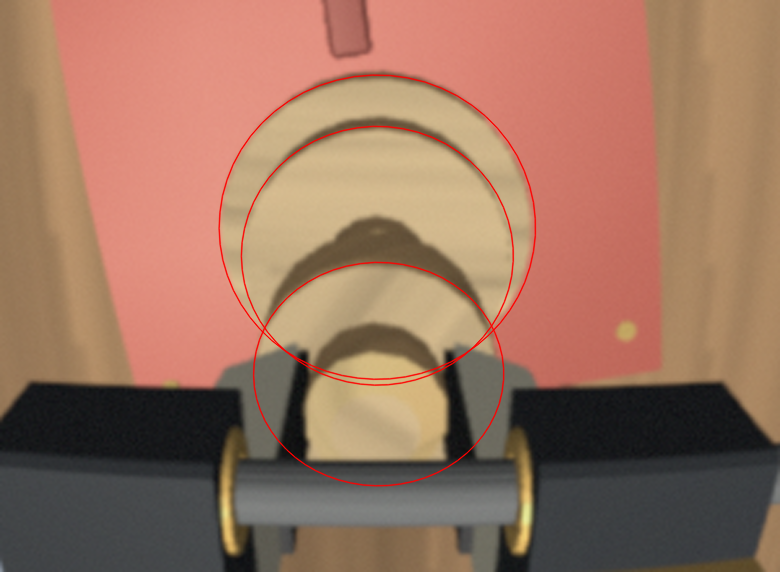

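Everything fits; correct y and come down.

Call:
carry_out(
  steps="-0.14 0 0 0 -0.04 0.04 0; 0 0 0 0 0 0 0; 0 0 0 0 0 0 0",
)

```text
clock: 20.1
tcp_pos: [532.6, 150.9, 141.0]
eef_rot: [-90.0, 0.0, -90.1]
contact_force: [-0.3, -0.7, -0.6]
finger_gap: 29.0
```

```bash
python3 d.py 531.4 152.2 115 -90
```

```text
t 20.1 tcp [532.6 150.9 141. ] [-90.    0.  -90.1] gap 29.0 F [-0.3 -0.7 -0.6]
delta [-0.025  0.521 -0.024] [-0.003 -0.017 -0.006]
```

Call:
carry_out(
  steps="-0.02 0.1 -0.02 0 -0.02 0 0; 0 0.12 0 0 0 0 0; 0 0.12 0 0 0 0 0; 0 0.1 0 0 0 0 0; 0 0.08 0 0 0 0 0; 0 0 0 0 0 0 0; 0 0 0 0 0 0 0",
)

```text
clock: 20.8
tcp_pos: [531.2, 152.2, 112.5]
eef_rot: [-90.0, 0.0, -89.9]
contact_force: [-0.5, -0.1, -0.6]
finger_gap: 29.1
```

```bash
python3 d.py 531.4 152.2 105 -90
```

```text
t 20.8 tcp [531.2 152.2 112.5] [-90.    0.  -89.9] gap 29.1 F [-0.5 -0.1 -0.6]
delta [-0.001  0.15   0.003] [-0.     0.009 -0.005]
```

Call:
carry_out(
  steps="0 0.07 0 0 0 0 0; 0 0.06 0 0 0 0 0; 0 0.03 0 0 0 0 0; 0 0 0 0 0 0 0; 0 0 0 0 0 0 0",
)

```text
clock: 21.3
tcp_pos: [531.8, 152.4, 105.1]
eef_rot: [-89.9, 0.0, -89.9]
contact_force: [-0.8, -0.7, -0.2]
finger_gap: 28.9
```

Call:
carry_out(
  steps="0 0 0 0 0 0 0.3; 0 0 0 0 0 0 0.6; 0 0 0 0 0 0 0.6; 0 -0.4 0 0 0 0 0.6; 0 -0.6 0 0 0 0 0.65; 0 -0.5 0 0 0 0 0.65; 0 0 0 0 0 0 0.65",
)

```text
clock: 22.0
tcp_pos: [531.2, 152.2, 181.5]
eef_rot: [-90.0, 0.0, -89.9]
contact_force: [0.5, 0.7, -0.2]
finger_gap: 59.3
```

```bash
python3 - <<'E'
from ov import *
from rig import grab_frame
f=grab_frame("wrist")
ov(f,[((531.3,152.1),74,40),((531.3,152.1),46,52),((531.3,152.1),102,28)],(180,100,480,320),2.6,"pics/w14.png")
E
python3 d.py 474 -253.4 170 -90
```

```text
t 22.05 tcp [530.5 151.8 180. ] [-90.1  -0.  -89.9] gap 59.4 F [-0.9 -0.9 -0.5]
delta [ 8.103  0.203 -1.14 ] [0.017 0.009 0.001]
```

View pics/w14.png

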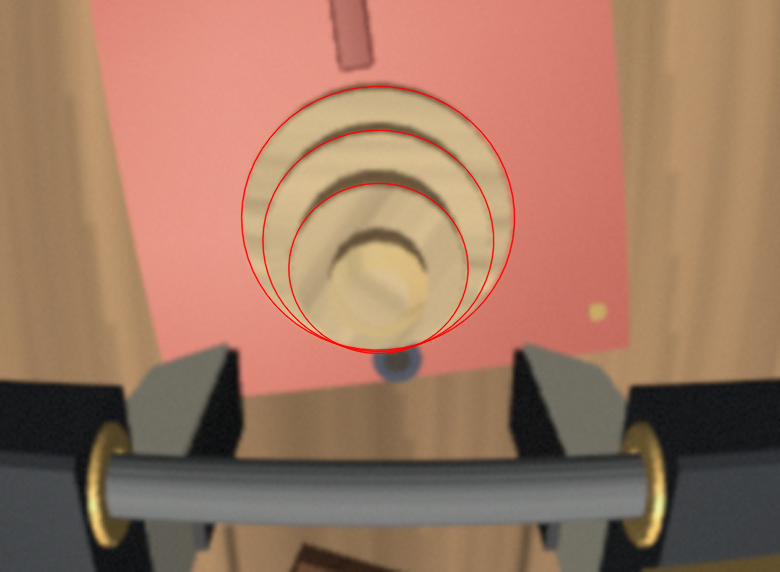

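Call:
carry_out(
  steps="0.6 0 -0.08 0 0 0 0.7; 0.97 0 -0.14 0 0 0 0.7; 0.97 0 -0.14 0 0 0 0.7; 0.97 0 -0.14 0 0 0 0.7; 0.97 0 -0.14 0 0 0 0.7; 0.97 0 -0.14 0 0 0 0.7; 0.97 0 -0.14 0 0 0 0.7; 0.8 0 -0.12 0 0 0 0.7",
)

```text
clock: 22.85
tcp_pos: [476.2, -212.0, 171.6]
eef_rot: [-90.5, 0.3, -89.2]
contact_force: [0.8, 0.9, -0.5]
finger_gap: 64.3
```

```bash
python3 d.py 474 -253.4 150 -90
```

```text
t 22.85 tcp [ 476.2 -212.   171.6] [-90.5   0.3 -89.2] gap 64.3 F [ 0.8  0.9 -0.5]
delta [ 0.829  0.429 -0.052] [ 0.065  0.106 -0.036]
```

Call:
carry_out(
  steps="0.5 0.1 0 0.06 0.1 -0.04 0.7; 0.3 0.1 0 0 0 0 0.7; 0 0 0 0 0 0 0.7; 0 0 0 0 0 0 0.7",
)

```text
clock: 23.25
tcp_pos: [472.1, -259.2, 157.0]
eef_rot: [-90.4, -0.0, -90.5]
contact_force: [0.3, 0.1, 0.3]
finger_gap: 64.1
```

```bash
python3 d.py 474 -253.4 130 -90;  python3 - <<'E'
from ov import *
from rig import grab_frame
f=grab_frame("wrist")
ov(f,[((475.1,-252.2),103,21),((475.1,-252.2),18,16)],(180,100,480,320),2.6,"pics/w15.png")
E
```

```text
t 23.25 tcp [ 472.1 -259.2  157. ] [-90.4  -0.  -90.5] gap 64.1 F [0.3 0.1 0.3]
delta [-0.116  0.54   0.041] [ 0.049 -0.062  0.001]
```

View pics/w15.png

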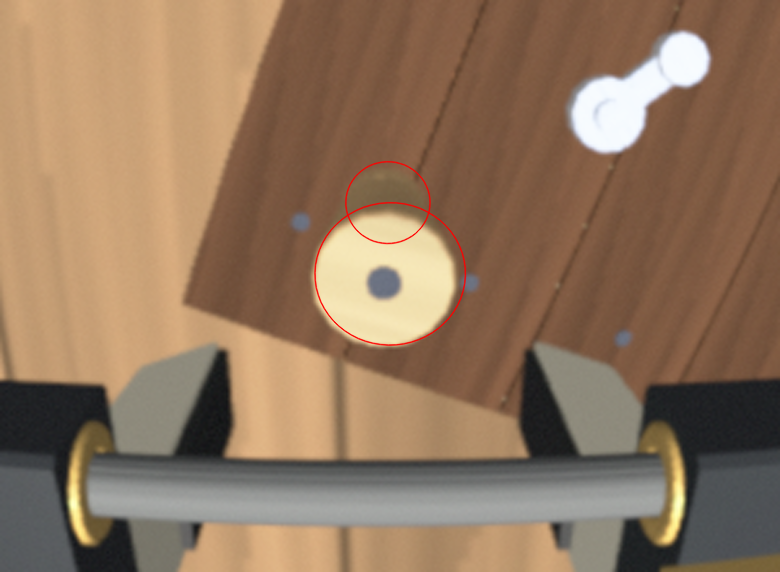

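Call:
carry_out(
  steps="-0.12 0.2 0.04 0.05 -0.06 0 0.7; 0 0.3 0 0 0 0 0.7; 0 0 0 0 0 0 0.7; 0 0 0 0 0 0 0.7",
)

```text
clock: 23.7
tcp_pos: [476.8, -245.8, 132.5]
eef_rot: [-89.9, 0.1, -89.4]
contact_force: [-0.5, -0.0, 0.1]
finger_gap: 64.1
```

```bash
python3 d.py 473.8 -253.2 46 -90
```

```text
t 23.7 tcp [ 476.8 -245.8  132.5] [-89.9   0.1 -89.4] gap 64.1 F [-0.5 -0.   0.1]
delta [ 0.151  1.73  -0.065] [-0.014  0.078 -0.013]
```

Call:
carry_out(
  steps="0.2 0.1 -0.06 0 0.08 0 0.7; 0.04 0.4 0 0 0 0 0.7; 0.04 0.4 0 0 0 0 0.7; 0 0.3 0 0 0 0 0.7; 0 0.2 0 0 0 0 0.7; 0 0.05 0 0 0 0 0.7; 0 0 0 0 0 0 0.7",
)

```text
clock: 24.4
tcp_pos: [476.4, -263.4, 60.9]
eef_rot: [-89.5, -0.1, -90.1]
contact_force: [-0.4, -0.0, -0.3]
finger_gap: 64.2
```

```bash
python3 d.py 473.8 -253.2 46 -90
```

```text
t 24.4 tcp [ 476.4 -263.4   60.9] [-89.5  -0.1 -90.1] gap 64.2 F [-0.4 -0.  -0.3]
delta [-0.206  0.298 -0.055] [-0.057 -0.016  0.016]
```

Call:
carry_out(
  steps="-0.19 0.15 -0.05 -0.06 0 0 0.7; 0 0.1 0 0 0 0 0.7; 0 0 0 0 0 0 0.7; 0 0 0 0 0 0 0.7",
)

```text
clock: 24.8
tcp_pos: [474.9, -253.2, 49.0]
eef_rot: [-89.9, -0.2, -90.1]
contact_force: [0.4, -0.3, 0.2]
finger_gap: 64.6
```

```bash
python3 d.py 473.8 -253.2 46 -90
```

```text
t 24.8 tcp [ 474.9 -253.2   49. ] [-89.9  -0.2 -90.1] gap 64.6 F [ 0.4 -0.3  0.2]
delta [ 0.     0.061 -0.022] [-0.008 -0.013  0.023]
```

Call:
carry_out(
  steps="0 0.05 -0.02 0 0 0.02 0.7; 0 0 0 0 0 0 0.7; 0 0 0 0 0 0 0.4; 0 0 0 0 0 0 0.2; 0 0 0 0 0 0 0; 0 0 0 0 0 0 0; 0 0 0 0 0 0 0",
  force=30,
)

```text
clock: 25.5
tcp_pos: [474.2, -253.8, 47.1]
eef_rot: [-89.9, -0.1, -90.1]
contact_force: [0.3, -0.2, -0.9]
finger_gap: 39.2
```

```bash
python3 d.py 473.8 -253.2 46 -90;python3 - <<'E'
from ov import *
from rig import grab_frame
f=grab_frame("wrist")
ov(f,[((473.9,-253.2),103,21)],(180,100,480,320),2.6,"pics/w16.png")
E
```

```text
t 25.5 tcp [ 474.2 -253.8   47.1] [-89.9  -0.1 -90.1] gap 39.2 F [ 0.3 -0.2 -0.9]
delta [-0.012  0.021 -0.007] [-0.016 -0.017  0.006]
```

View pics/w16.png

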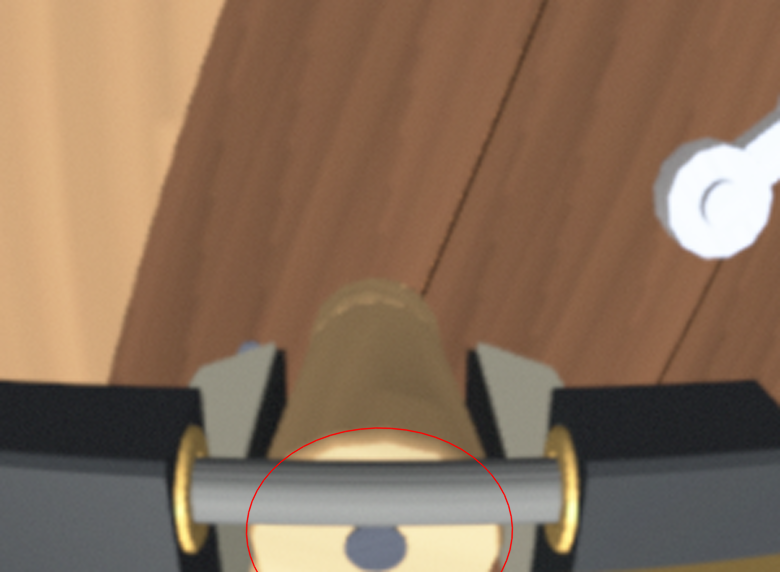

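Call:
carry_out(
  steps="0 -0.15 0 0 0 0 0; 0 -0.3 0 0 0 0 0; 0 -0.5 0 0 0 0 0; 0 -0.6 0 0 0 0 0; 0 -0.6 0 0 0 0 0; 0 -0.5 0 0 0 0 0; 0 -0.2 0 0 0 0 0; 0 0 0 0 0 0 0",
)

```text
clock: 26.35
tcp_pos: [472.8, -252.8, 196.7]
eef_rot: [-90.0, 0.0, -90.1]
contact_force: [1.0, -0.1, -2.2]
finger_gap: 39.0
```

```bash
python3 d.py 511.5 306 170 -90;python3 - <<'E'
from ov import *
from rig import grab_frame
f=grab_frame("wrist")
cv2.imwrite("pics/w17.png",f["img"]);cv2.imwrite("pics/s17.png",grab_frame("scene")["img"])
E
```

```text
t 26.35 tcp [ 472.8 -252.8  196.7] [-90.    0.  -90.1] gap 39.0 F [ 1.  -0.1 -2.2]
delta [-11.176   0.538   0.759] [-0.003 -0.01  -0.002]
```

View pics/w17.png

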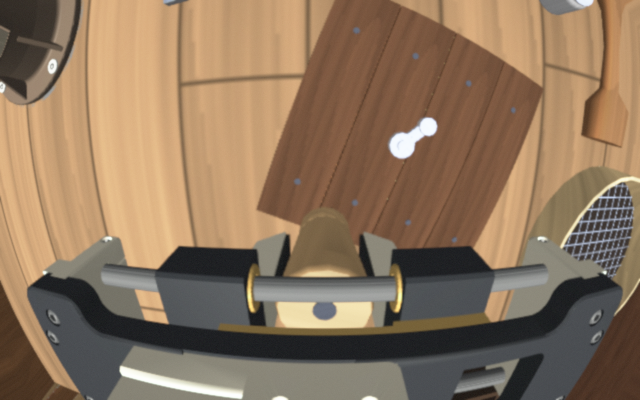

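View pics/s17.png

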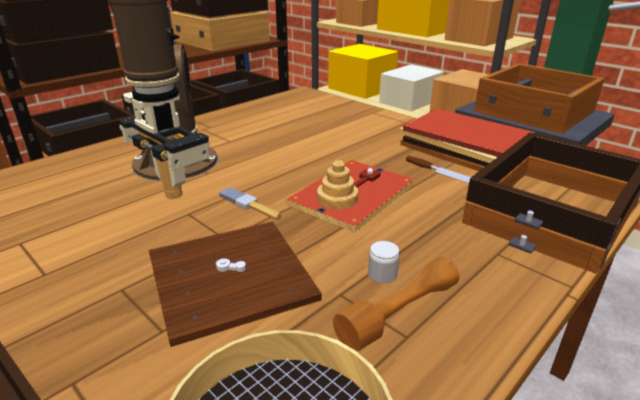

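Call:
carry_out(
  steps="-0.5 0 0.03 0 0 0 0; -0.8 0 0.06 0 0 0 0; -0.95 0 0.06 0 0 0 0; -0.95 0 0.06 0 0 0 0; -0.95 0 0.06 0 0 0 0; -0.95 0 0.06 0 0 0 0; -0.95 0 0.06 0 0 0 0; -0.95 0 0.06 0 0 0 0",
)

```text
clock: 27.25
tcp_pos: [490.0, 100.1, 182.0]
eef_rot: [-91.2, 0.0, -91.0]
contact_force: [1.8, -1.1, -0.4]
finger_gap: 39.2
```

```bash
python3 d.py 511.5 306 170 -90
```

```text
t 27.25 tcp [490.  100.1 182. ] [-91.2   0.  -91. ] gap 39.2 F [ 1.8 -1.1 -0.4]
delta [-4.124  0.233  0.362] [ 0.155 -0.127 -0.003]
```

Call:
carry_out(
  steps="-0.9 0 0.08 0.15 -0.13 0 0; -0.9 0 0.08 0 0 0 0; -0.9 0 0.08 0 0 0 0; -0.7 0 0.07 0 0 0 0; -0.4 0 0.03 0 0 0 0; -0.15 0 0 0 0 0 0; 0 0 0 0 0 0 0; 0 0 0 0 0 0 0",
)

```text
clock: 28.05
tcp_pos: [498.9, 310.0, 168.1]
eef_rot: [-91.1, -0.2, -89.3]
contact_force: [-0.5, -0.3, -0.8]
finger_gap: 39.1
```

```bash
python3 d.py 511.5 306 90 -90;python3 - <<'E'
from ov import *
from rig import grab_frame,ctrl
f=grab_frame("wrist")
cv2.imwrite("pics/w18.png",f["img"])
p=[511.8,307,45];print(proj(f,p,True))
E
```

```text
t 28.05 tcp [498.9 310.  168.1] [-91.1  -0.2 -89.3] gap 39.1 F [-0.5 -0.3 -0.8]
delta [0.077 1.558 0.282] [0.138 0.086 0.031]
[340.98666181 191.66112825]
```

View pics/w18.png

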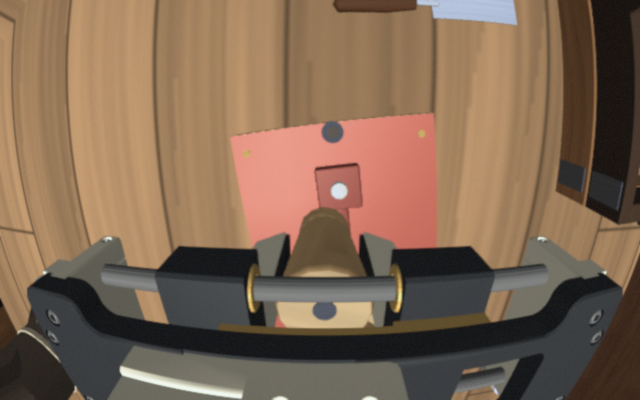

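Call:
carry_out(
  steps="0.05 0 0.26 0.14 0.09 0.03 0; 0 0.3 0 0 0 0 0; 0 0.4 0 0 0 0 0; 0 0.4 0 0 0 0 0; 0 0.2 0 0 0 0 0; 0 0 0 0 0 0 0; 0 0 0 0 0 0 0",
)

```text
clock: 28.8
tcp_pos: [521.5, 296.5, 103.0]
eef_rot: [-89.3, -0.1, -91.1]
contact_force: [0.3, 0.2, -1.2]
finger_gap: 38.9
```

```bash
python3 d.py 511.3 306 85 -90
```

```text
t 28.8 tcp [521.5 296.5 103. ] [-89.3  -0.1 -91.1] gap 38.9 F [ 0.3  0.2 -1.2]
delta [-0.187  0.358 -0.212] [-0.086 -0.132  0.015]
```

Call:
carry_out(
  steps="-0.19 0 -0.21 -0.09 -0.13 0 0; 0 0 0 0 0 0 0; 0 0 0 0 0 0 0",
)

```text
clock: 29.1
tcp_pos: [511.5, 307.7, 105.2]
eef_rot: [-89.9, -0.0, -89.9]
contact_force: [0.5, -0.3, -1.2]
finger_gap: 38.9
```

```bash
python3 d.py 511.3 306 85 -90
```

```text
t 29.1 tcp [511.5 307.7 105.2] [-89.9  -0.  -89.9] gap 38.9 F [ 0.5 -0.3 -1.2]
delta [ 0.034  0.404 -0.004] [-0.01   0.006  0.001]
```

Call:
carry_out(
  steps="0.04 0.1 0 0 0 0 0; 0 0.15 0 0 0 0 0; 0 0.15 0 0 0 0 0; 0 0 0 0 0 0 0; 0 0 0 0 0 0 0",
)

```text
clock: 29.6
tcp_pos: [511.5, 305.8, 83.7]
eef_rot: [-89.9, 0.0, -89.9]
contact_force: [0.5, 0.0, -0.6]
finger_gap: 39.0
```

```bash
python3 d.py 511.3 306 85 -90
python3 - <<'E'
from ov import *
from rig import grab_frame,ctrl
f=grab_frame("wrist")
o=ctrl.get_obs();p=o["tcp_pos"]
y=Rot.from_euler('xyz',o["eef_rot"],degrees=True).apply([0,1,0])
q=p+29.1*y;print(q)
ov(f,[((511.3,306),45,5),(q[:2],q[2],16)],(220,120,430,330),2.8,"pics/w19.png")
for n in("scene","top"):
    f=grab_frame(n);u=proj(f,q).astype(int);print(n,u)
    x,yy=u[0]-50,u[1]-50
    ov(f,[((511.5,307),45,5),(q[:2],q[2],16),(q[:2]+[.3,1],q[2],16)][:2],(x,yy,x+100,yy+100),6,f"pics/{n}19.png",False)
E
```

```text
t 29.6 tcp [511.5 305.8  83.7] [-89.9   0.  -89.9] gap 39.0 F [ 0.5  0.  -0.6]
delta [-0.005 -0.026 -0.005] [-0.014  0.01  -0.001]
[511.55872945 305.66636268  54.58745168]
scene [369 165]
top [202 241]
```

View pics/w19.png

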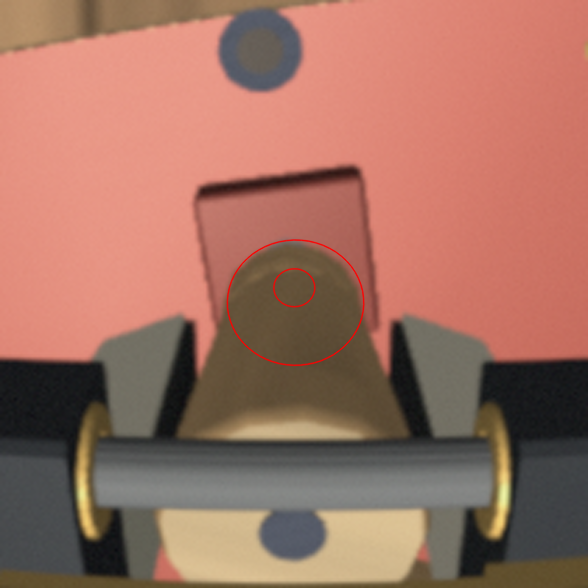

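View pics/scene19.png

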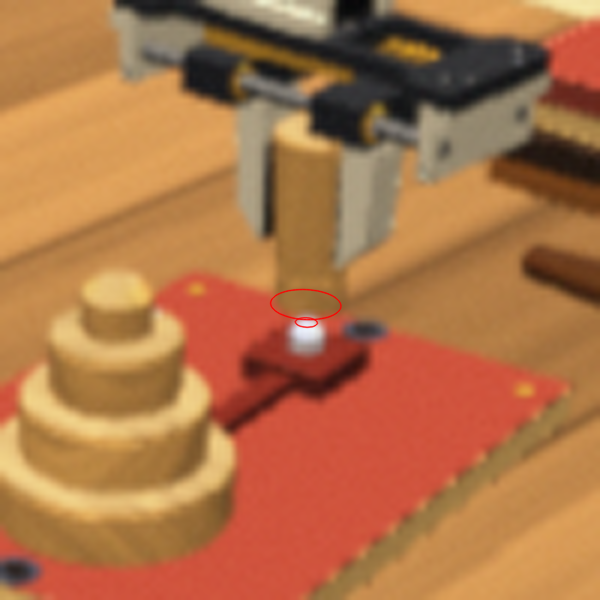

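Run:
```python
from ov import *
from rig import grab_frame,ctrl
f=grab_frame("wrist")
u=np.array([511.3-531.3,306-152.1]);u/=np.linalg.norm(u);v=np.array([u[1],-u[0]])
for s in(-1,1):
    p=np.array([511.3,306])+22*u+22*s*v
    print(((proj(f,[*p,32],True)-[220,120]+.5)*2.8).round(1))
```

```text
[196.2 198.7]
[369.2 177. ]
```

Call:
carry_out(
  steps="-0.01 0.08 -0.01 0 0 0 0; 0 0.08 0 0 0 0 0; 0 0.08 0 0 0 0 0; 0 0.06 0 0 0 0 0; 0 0 0 0 0 0 0; 0 0 0 0 0 0 0",
)

```text
clock: 30.4
tcp_pos: [511.4, 306.7, 68.1]
eef_rot: [-89.8, 0.0, -89.9]
contact_force: [-0.2, 0.2, -0.6]
finger_gap: 39.2
```

```bash
python3 d.py 511 306 61.1 -90
```

```text
t 30.4 tcp [511.4 306.7  68.1] [-89.8   0.  -89.9] gap 39.2 F [-0.2  0.2 -0.6]
delta [ 0.013  0.14  -0.008] [-0.022  0.011 -0.006]
```

No contact force at 6 mm below the stub top: it is engaged. Carry on.

Call:
carry_out(
  steps="0.01 0.06 0 -0.02 0 0 0; 0 0.05 0 0 0 0 0; 0 0.03 0 0 0 0 0; 0 0 0 0 0 0 0; 0 0 0 0 0 0 0",
)

```text
clock: 30.9
tcp_pos: [511.7, 306.5, 61.1]
eef_rot: [-90.0, 0.1, -89.9]
contact_force: [-1.0, -0.6, 0.0]
finger_gap: 39.3
```

Call:
carry_out(
  steps="0 0.01 0 0 0 0 0; 0 0 0 0 0 0 0; 0 0 0 0 0 0 0.5; 0 0 0 0 0 0 0.7; 0 0 0 0 0 0 0.7; 0 0 0 0 0 0 0.7",
)

```text
clock: 31.5
tcp_pos: [512.0, 306.6, 60.9]
eef_rot: [-89.9, 0.1, -89.9]
contact_force: [0.3, -0.6, -1.3]
finger_gap: 62.8
```

```bash
python3 d.py 511.3 306 61.1 -90;python3 - <<'E'
from ov import *
from rig import grab_frame,ctrl
f=grab_frame("scene")
ov(f,[((511.3,307),117,21),((511.3,307),32,16)],(310,100,420,220),5,"pics/s20.png",False)
f=grab_frame("wrist")
ov(f,[((511.3,306),117,21),((511.3,306),32,16)],(180,100,480,320),2.6,"pics/w20.png")
E
```

```text
t 31.5 tcp [512.  306.6  60.9] [-89.9   0.1 -89.9] gap 62.8 F [ 0.3 -0.6 -1.3]
delta [ 0.012 -0.003 -0.015] [-0.011  0.009 -0.013]
```

View pics/s20.png

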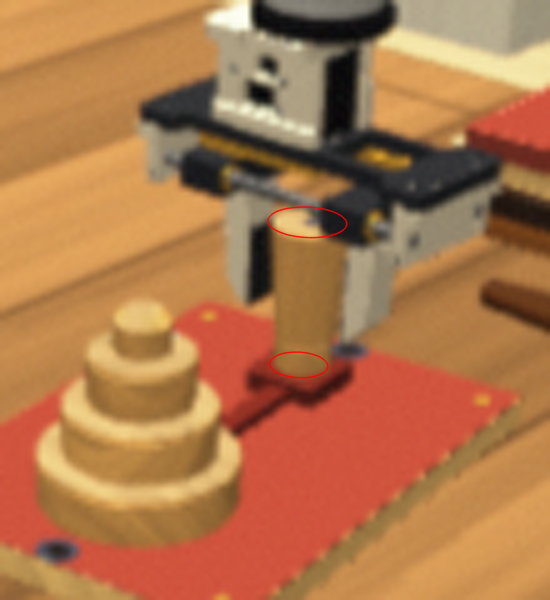

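View pics/w20.png

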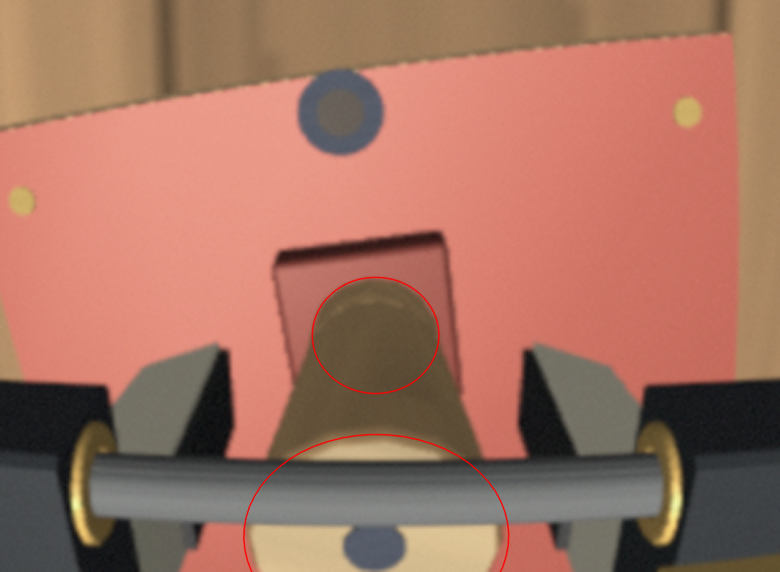

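Call:
carry_out(
  steps="0 -0.2 0 0 0 0 0.75; 0 -0.4 0 0 0 0 0.75; 0 -0.6 0 0 0 0 0.75; 0 -0.6 0 0 0 0 0.75; 0 -0.6 0 0 0 0 0.75; 0 -0.4 0 0 0 0 0.75; 0 0 0 0 0 0 0.75; 0 0 0 0 0 0 0.75",
)

```text
clock: 32.4
tcp_pos: [511.0, 306.7, 210.7]
eef_rot: [-89.9, 0.2, -89.9]
contact_force: [-1.2, 0.1, -0.3]
finger_gap: 69.0
```

Call:
carry_out(
  steps="0.3 0 -0.5 0 0 0 0.75; 0.3 0 -0.6 0 0 0 0.75; 0.3 0 -0.6 0 0 0 0.75; 0 0 -0.3 0 0 0 0.75; 0 0 0 0 0 0 0.75; 0 0 0 0 0 0 0.75; 0 0 0 0 0 0 0.75",
)

```text
clock: 33.1
tcp_pos: [406.9, 257.8, 205.7]
eef_rot: [-90.2, -0.1, -89.9]
contact_force: [-0.3, 0.3, -0.4]
finger_gap: 68.8
```

```bash
python3 d.py 511.3 306 61.1 -90;python3 - <<'E'
from ov import *
from rig import grab_frame,ctrl
f=grab_frame("scene")
cv2.imwrite("pics/s21.png",f["img"])
C=(531.3,153)
ov(f,[((511.3,307),117,21),((511.3,307),32,16),(C,46,52),(C,74,40),(C,102,28)],(290,110,420,240),5,"pics/s21c.png",False)
f=grab_frame("top")
ov(f,[((511.3,307),117,21),(C,46,52),(C,74,40),(C,102,28)],(170,170,310,290),5,"pics/t21c.png",False)
E
```

```text
t 33.1 tcp [406.9 257.8 205.7] [-90.2  -0.1 -89.9] gap 68.8 F [-0.3  0.3 -0.4]
delta [-0.962  2.883  2.1  ] [0.026 0.014 0.006]
```

View pics/s21.png

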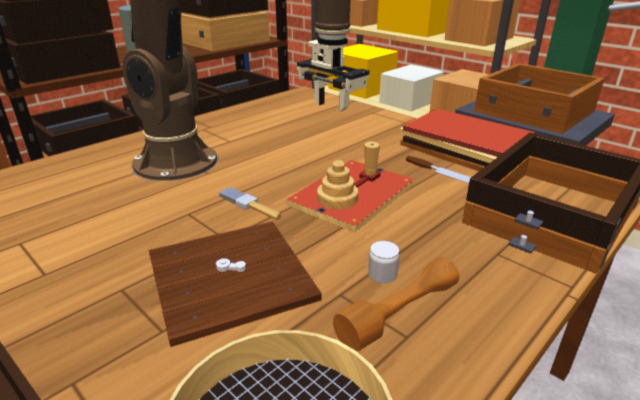

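View pics/s21c.png

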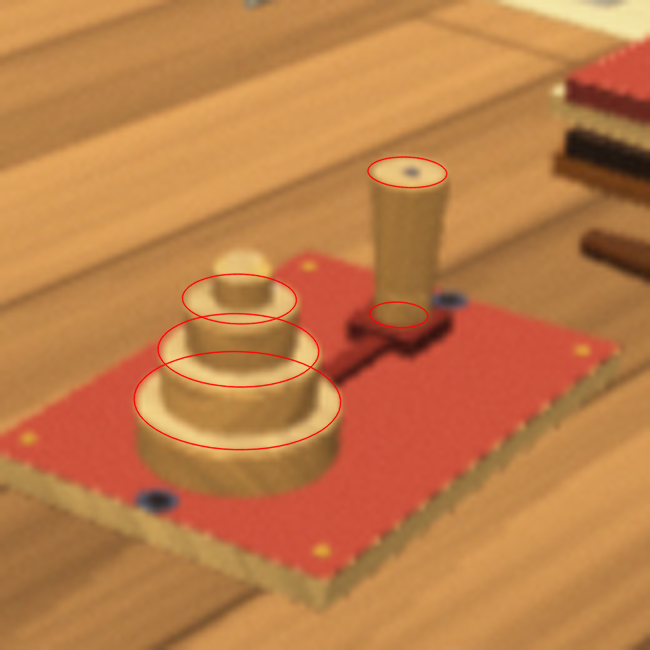

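View pics/t21c.png

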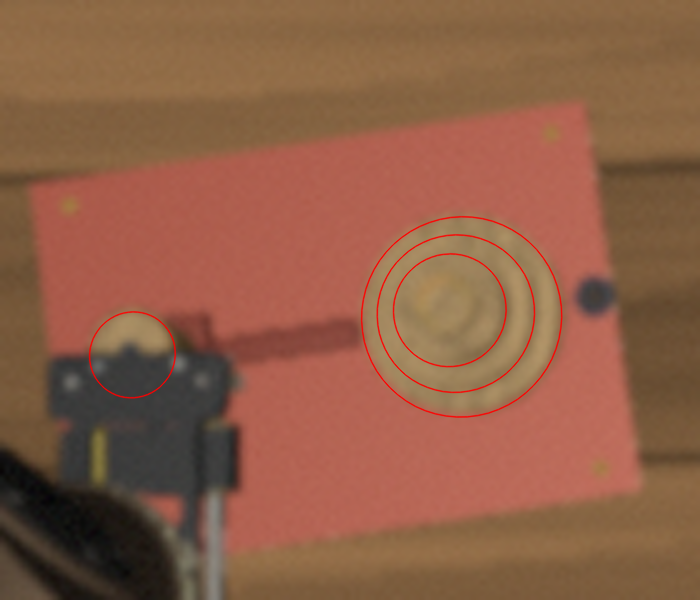

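All heights and positions agree with full seating; the link and tin have not moved. Handing in.

```bash
python3 -c "
from rig import job;print(job.finish_job())"
```

```text
the job is handed in; nothing more can be done
None
```

The pulley pattern is built on the plate's bare peg: largest step at the bottom, then the middle, then the smallest. The sprue pin stands upright over the stub on the square block. I handed the job in at about 33 s, with the gripper open and well clear of the parts.

**Heights:** Each step was released at its expected seated height, to within about half a millimetre. The pin was also released at its expected height.

**Forces:** No reading I took, while seating or otherwise, passed about 3 N.

**Pictures:** After retreating I checked the overlays in the scene and top pictures. The shoulders of all three steps and the pin's top and foot lie where full seating predicts, to about 1–2 mm. The gripper partly hid the pin in the top picture. In the final scene picture the link and the tin look to be where they were at the start, though I did not measure them.

**What disagreed:** The top camera differed from the wrist camera and arm by about 1–1.5 mm, and I corrected for this before each grasp and placing. Long moves and descents also drifted sideways by up to about 14 mm, so I corrected the position before closing or lowering. No check failed at the end.

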